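Hang the drain basket and tip the tube box into it

ROBOT

A 6-joint arm with a two-finger parallel gripper is mounted at the origin on the work surface; the furniture and walls round the work are solid. World frame = base frame: x ahead of the robot, y to its left, z up, the work surface at z = 0. Lengths are in m, angles in rad, forces in N, time in s.
With the tool pointing down it reaches from about 0.35 to 0.775 m from the base axis. Payload 7.3 kg.
Tool frame: the origin (TCP) lies between the finger pads; the fingertips stand ahead of it and the grasp point (between the pads) lies 6 mm ahead of it (robot.tip_extent is the x of the fingertips in the tool frame, in m); x points along the fingers, z is the direction in which the jaws open and shut, and the axes are right-handed (so a half turn about x gives the same grasp; the last joint's range is limited). The gripper opens to 92 mm and grips with 3 to 60 N. Pads are 19 mm wide; open, the fingers measure 130 mm over their backs; the gripper's body (75 mm by 190 mm) begins 47 mm behind the grasp point.
Start: joints at [-0.146, 0.342, 1.524, -0, 1.275, -0.146], TCP at [0.525, 0, 0.252] pointing down, gripper open.
Joint ranges: [-2.53, 2.53], [-0.77, 2.02], [0.04, 2.7], [-1, 4.14], [0.28, 2.66], [-3.11, 3.11]. Speed limits (rad/s): [2.57, 2.57, 3.14, 3.14, 3.14, 3.14].

INTERFACE

Orientations are given as [roll, pitch, yaw] about the fixed x, y, z axes, in that order (R = Rz(yaw) Ry(pitch) Rx(roll)).
In Python, from cell import robot gives the robot as it stands. The module is installed in compiled form; this text tells all that it offers.
- The arm moves only by the shell command python3 -m creep 'ROWS' [FORCE]. ROWS is JSON, a list of rows, each an object with "translation": the shift along the tool's x, y, z in m, a list of three; "twist": the turn, a rotation vector about the tool's x, y, z in rad, a list of three; "hand": the opening in per cent of the stroke, from 0 (shut) to 100 (fully open). A call has 1 to 5 rows; each row is the pose to reach, as a shift and turn from the pose measured when the call began, along the tool's axes at that moment; what a row does not reach only later rows make up. A row lasts 1/10 s, in which the tool goes at most 50 mm and 8.59 degrees, less where a joint would pass 70% of its speed; a pose out of reach is approached as far as the arm can. A call with a gripper value outside its range is refused whole. The fingers move at their own pace and stop on an object; FORCE is the grip in N (left out, the last holds). Time passes only in rows, so rows that repeat a pose let the fingers close. It gives the time, the measured TCP pose, the force and the opening at its end, in the units of the state.
- robot.observe(): the state, without advancing time (a new reading comes with each control period).
- robot.read_camera(name): name is "scene" or "top" or "wrist"; returns the picture (400x640x3 uint8, blue, green, red); there is no depth.
- robot.calibration(name): a dict with "intrinsics" (3x3 intrinsics, pixels), "cam_to_world" (4x4, takes a point from camera to world coordinates); the wrist camera has in their place "mount" (4x4, takes a point from camera to tool coordinates, whose origin is the TCP and whose axes are the tool frame's). Camera axes: x right, y up, looking along -z (the intrinsics and any distortion apply to the point x, -y, -z); pixel columns grow to the right and rows downward; lengths in m; the calibration is good to about 2 mm. The wrist camera is an equidistant fisheye: a pixel r from the principal point sees the ray r / f radians off the axis. A picture is of the moment at which its call begins: read the wrist's pose just before it. calibration takes no time and is no camera call.
- robot.hand_in(): hands the job in, once; it reports no verdict.
The state is a dict: "time": time; "qpos": joint angles; "qvel": joint speeds; "joint_efforts": joint torques, N m; "tool_pos": TCP position; "tool_rot": TCP orientation; "contact_force": force on the tool from outside, world axes, zero at the start; "torque": the same for the moment, N m; "opening": finger opening in m.
Only numpy, scipy, OpenCV 4.12 (cv2) and the standard library are available. Lean on these libraries where they do the work, as an engineer would, in place of code of your own. Each camera call takes 0.05 s, during which the arm holds its last target. There are 200 camera calls.

TASK

Hang the wire drain basket inside the white tub by hooking its bent lip over the tub's right-hand rim (the one away from the tipping stand) and let go of it. Then swing the lever so that the lidded box on the stand tips right over the tub and stays over, its lid falls open and all four capped tubes drop into the hanging basket. Keep the robot off the tubes and leave the bottles and the timer where they stand.

Things in the scene. Friction and masses are not known exactly. Their poses are not given: they have to be found in the camera images.
- stand: Grey metal tipping stand, fixed to the bench: two upright cheeks 188 mm apart along its x carry a level axle 175 mm above the bench. Origin on the bench under the axle's middle; x along the axle, away from the robot, z up. The box rests on the +y (left) side of the axle and tips over to the -y (right) side, above the tub. Yaw within 0.12 rad.
- tipbox (a joint): Angle q of the grey box (132 x 97 x 86 mm) about the axle, which runs along its top -y edge, rad: 0 upright, grows as its top goes to the stand's -y, stop at 2.6. Let go below about 1.95 it falls back to 0; past about 2.2 it falls on, damped, to the stop. A lever on the stand's near (-x) side turns with it; pushing takes 4 to 10 N.
- lever_grip (a point): Middle of the lever's black crossbar, round, 12 mm thick, 61 mm long, level along the stand's x, its near end free. Relative to the axle's middle, in the stand's frame, it is at x = -140, y = 110 sin(1.047 - q), z = 110 cos(1.047 - q) mm: at rest it leans 60 degrees to +y, passes the top and ends level on the -y side. Push it from its +y side towards -y.
- boxlid (a joint): Angle of the clear lid relative to the box, rad: 0 closed, up to 1.9. It is hinged on the box's +y top edge, has no latch, lies closed by its weight and swings open by itself as the box goes past about 1.6 rad (about 1.0 when hanging from the fully tipped box).
- tub: White open plastic tub fixed on the bench beside the stand (on its -y side, under the axle), 164 (x) x 130 (y) x 105 mm high, walls 4 mm. Origin at the centre of its underside; axes parallel to the stand's.  The resting box and axle begin only about 5 to 20 mm beyond the +y side of the hung basket, so lower the basket straight down.
- tub_rim (a point): Middle of the top of the tub's -y wall (right-hand wall, away from the stand), 105 mm above the bench: the basket hooks here.
- basket: Loose steel-wire basket, 160 g, 132 (x) x 108 (y) x 70 mm deep, open on top; origin under its centre, z up. On its -y side the bent lip, 80 mm long: an inverted U whose slot is 12 mm wide (y = -54 to -66 mm), its outer plate reaching 29 mm down. Stands on the bench, turned up to 0.35 rad. In the tub its axes must lie as the tub's.
- basket_hook (a point): Top of the lip's slot, mid-length, at (0, -60, 70) mm in the basket's frame: it comes to lie on point tub_rim when the basket hangs, the basket's floor then being 35 mm above the bench.
- basket_tab (a point): Grip tab standing on the lip, 36 (x) x 9 (y) mm, from 73 to 119 mm above the basket's underside; this point is at (0, -60, 97) mm. Pinch it across its y.
- tube_0_mid (a point): Middle of a capped sample tube, 109 mm long, 18 mm thick, 14 g; it starts lying in the closed box along the axle's direction.
- tube_1_mid (a point): Middle of a capped sample tube, 109 mm long, 18 mm thick, 14 g; it starts lying in the closed box along the axle's direction.
- tube_2_mid (a point): Middle of a capped sample tube, 109 mm long, 18 mm thick, 14 g; it starts lying in the closed box along the axle's direction.
- tube_3_mid (a point): Middle of a capped sample tube, 109 mm long, 18 mm thick, 14 g; it starts lying in the closed box along the axle's direction.
- stain_a: Brown dropper bottle, 54 mm wide, 138 mm high, bystander; origin at the centre of its underside.
- oil_a: Small amber bottle with black cap, 32 mm wide, 68 mm high, bystander; origin under its centre.
- timer: Small grey bench timer, 52 x 72 x 34 mm, bystander; origin under its centre.

How it is judged:
By the outcome, as a careful person would: the job done as asked, in the order asked, and still so for the second after the job is handed in, with the robot touching nothing.
It also fails if it takes over 69 s, if anything falls off the work surface, if the arm or the gripper's body presses on something with over 40 N, if the wrist force passes 120 N, or if a joint passes its speed limit or range.

## Working session

There is one attempt and no reset: what is moved stays moved. The work goes in short steps, Python scripts to look and compute and a shell command to move; the robot and the scene stay as the last step left them, time stands still between calls to the robot, and variables do not carry over. Pictures are saved under pics/ and viewed, about 8 in all and at most 12, crops included, and the job is handed in when it is done.

```bash
mkdir -p pics; python3 - <<'E'
from cell import robot
import cv2,numpy as np
np.set_printoptions(precision=4,suppress=True)
for n in("scene","top","wrist"):
    c=robot.calibration(n);print(n,c)
    cv2.imwrite(f"pics/{n}0.png",robot.read_camera(n))
s=robot.observe();print(s, robot.tip_extent)
E
```

```text
scene {'intrinsics': array([[435.5412,   0.    , 314.6421],
       [  0.    , 435.5412, 206.7616],
       [  0.    ,   0.    ,   1.    ]]), 'cam_to_world': array([[ 0.8847, -0.3737,  0.2788,  0.8192],
       [ 0.4662,  0.7059, -0.5332, -0.4766],
       [ 0.0024,  0.6017,  0.7987,  0.9605],
       [ 0.    ,  0.    ,  0.    ,  1.    ]])}
top {'intrinsics': array([[415.0353,   0.    , 322.9743],
       [  0.    , 415.0353, 202.7446],
       [  0.    ,   0.    ,   1.    ]]), 'cam_to_world': array([[ 0.0085,  0.9876, -0.1571,  0.3835],
       [-0.9999,  0.0097,  0.0074,  0.0375],
       [ 0.0088,  0.157 ,  0.9876,  1.3019],
       [ 0.    ,  0.    ,  0.    ,  1.    ]])}
wrist {'intrinsics': array([[309.7069,   0.    , 321.1458],
       [  0.    , 309.7069, 197.5257],
       [  0.    ,   0.    ,   1.    ]]), 'mount': array([[-0.0012,  0.2996, -0.9541, -0.133 ],
       [ 0.0001,  0.9541,  0.2996,  0.0816],
       [ 1.    ,  0.0003, -0.0011, -0.0007],
       [ 0.    ,  0.    ,  0.    ,  1.    ]])}
{'time': 0.15, 'qpos': array([-0.146 ,  0.3426,  1.5247, -0.    ,  1.2754, -0.146 ]), 'qvel': array([-0.0026, -0.004 , -0.0035, -0.0019,  0.001 ,  0.0003]), 'joint_efforts': array([  0.0008, -43.1471, -24.4353,   0.0718,   0.0538,  -0.0001]), 'tool_pos': array([0.5248, 0.0001, 0.2512]), 'tool_rot': array([3.0158, 1.5697, 3.0158]), 'contact_force': array([ 0.66  , -0.0105, -0.9531]), 'torque': array([ 0.0104,  0.0365, -0.0335]), 'opening': 0.09151107635280635} 0.025
```

View pics/top0.png

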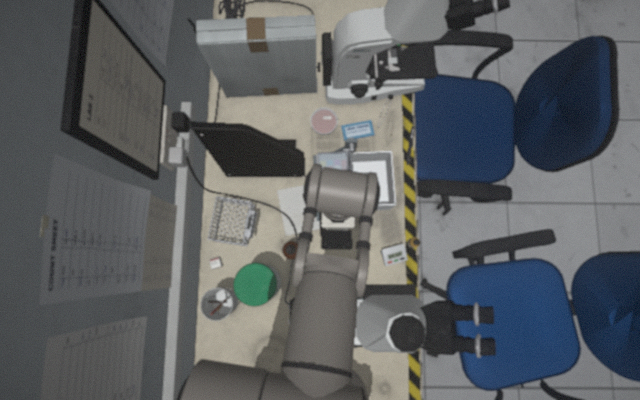

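View pics/scene0.png

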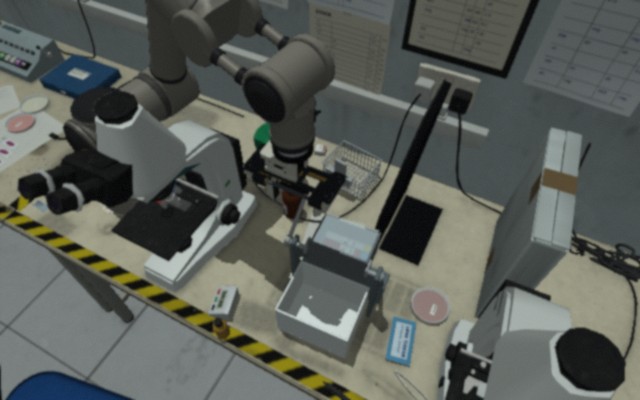

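The top view shows the basket at about (232,220), the tub at (375,178) and the stand hidden under the arm. The brown bottle is near (290,248) and the timer near (393,254). The scene view shows the tub at (322,315), the box lid at (345,240), the timer at (224,300) and oil_a at (220,328).

```bash
cat > h.py <<'E'
from cell import robot
import cv2,numpy as np
from scipy.spatial.transform import Rotation as Ro
np.set_printoptions(precision=4,suppress=True)
def pose():
    s=robot.observe();T=np.eye(4);T[:3,:3]=Ro.from_euler('xyz',s['tool_rot']).as_matrix();T[:3,3]=s['tool_pos'];return T
def ray(n,px,T=None):
    c=robot.calibration(n);K=c['intrinsics'];a=np.array([(px[0]-K[0,2])/K[0,0],(px[1]-K[1,2])/K[1,1]])
    if n=='wrist':
        r=np.linalg.norm(a)+1e-12;d=np.array([*(a/r*np.sin(r)),np.cos(r)]);M=T@c['mount']
    else: d=np.array([*a,1.]);M=c['cam_to_world']
    return M[:3,3],M[:3,:3]@(d*[1,-1,-1])
def on(n,px,z,T=None):
    o,d=ray(n,px,T);return o+d*(z-o[2])/d[2]
def tri(rays):
    A=0;b=0
    for o,d in rays:
        d=d/np.linalg.norm(d);P=np.eye(3)-np.outer(d,d);A=A+P;b=b+P@o
    return np.linalg.solve(A,b)
def proj(n,p,T=None):
    c=robot.calibration(n);K=c['intrinsics'];M=T@c['mount'] if n=='wrist' else c['cam_to_world']
    q=(np.linalg.inv(M)@[*p,1])[:3]*[1,-1,-1]
    if n=='wrist':
        r=np.hypot(q[0],q[1]);t=np.arctan2(r,q[2]);a=q[:2]/r*t
    else:a=q[:2]/q[2]
    return K[:2,:2]@a+K[:2,2]
E
python3 - <<'E'
from h import *
print(pose())
for l,p,z in[("bask",(232,220),.07),("tub",(375,178),.1),("timer",(393,254),.03),("stain",(290,248),.138),("stool",(285,300),0),('scr',(303,165),0.2)]:print(l,on("top",p,z))
a=cv2.imread("pics/top0.png")[180:260,190:310];b=cv2.imread("pics/wrist0.png")
cv2.imwrite("pics/c1.png",np.vstack([cv2.resize(a,(480,320),interpolation=2),cv2.resize(b,(480,280),interpolation=3)]))
E
```

```text
[[-0.0011 -0.      1.      0.5248]
 [ 0.0001  1.      0.      0.0001]
 [-1.      0.0001 -0.0011  0.2512]
 [ 0.      0.      0.      1.    ]]
bask [0.5247 0.2989 0.07  ]
tub [ 0.6504 -0.1251  0.1   ]
timer [ 0.4297 -0.1868  0.03  ]
stain [0.4399 0.1197 0.138 ]
stool [0.2881 0.1414 0.    ]
scr [0.6624 0.0846 0.2   ]
```

View pics/c1.png

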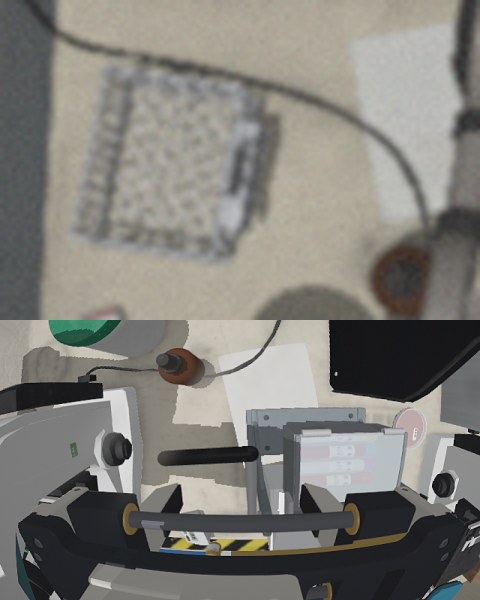

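Crop: basket corners TL(108,65), TR(262,88), BL(75,238), BR(225,258), giving a yaw of about -0.17, with the lip on its right. The tab is near crop (238,170). In the wrist view the lever bar runs (160–258,455) and the box lid is at (350,460). I'll move up and left.

```bash
python3 -m creep '[{"translation":[-0.05,0,0],"twist":[0,0,0],"hand":100},{"translation":[-0.1,0,0],"twist":[0,0,0],"hand":100},{"translation":[-0.1,0.05,0],"twist":[-0.15,0,0],"hand":100},{"translation":[-0.1,0.1,0],"twist":[-0.3,0,0],"hand":100},{"translation":[-0.1,0.15,0],"twist":[-0.45,0,0],"hand":100}]' 40
python3 -m creep '[{"translation":[0,0.04,0],"twist":[-0.14,0,0],"hand":100},{"translation":[0,0.08,0.02],"twist":[-0.28,0,0],"hand":100},{"translation":[0,0.09,0.04],"twist":[-0.42,0,0],"hand":100},{"translation":[0,0.09,0.04],"twist":[-0.56,0,0],"hand":100},{"translation":[0,0.09,0.04],"twist":[-0.7,0,0],"hand":100}]'
python3 -m creep '[{"translation":[0,0,0],"twist":[-0.12,0,0],"hand":100},{"translation":[0,0,0],"twist":[-0.25,0,0],"hand":100},{"translation":[0,0,0],"twist":[-0.25,0,0],"hand":100},{"translation":[0,0,0],"twist":[-0.25,0,0],"hand":100}]'
python3 - <<'E'
from h import *
print(robot.observe()['qpos'],robot.observe()['time']);T=pose();print(T);np.save("T1.npy",T)
w=robot.read_camera("wrist");cv2.imwrite("pics/wrist1.png",w);t=robot.read_camera("top");cv2.imwrite("pics/top1.png",t)
cv2.imwrite("pics/c2.png",np.vstack([cv2.resize(t[100:260,190:430],(720,480),interpolation=2)]))
E
```

```text
time: 0.65
tool_pos: [0.5247, 0.1513, 0.3514]
tool_rot: [2.372, 1.57, 2.827]
contact_force: [1.1, 0.4, -0.4]
opening: 0.0918
time: 1.15
tool_pos: [0.5209, 0.2506, 0.3506]
tool_rot: [2.125, 1.569, -2.996]
contact_force: [-0.8, 0.7, 0.1]
opening: 0.0918
time: 1.55
tool_pos: [0.5209, 0.2506, 0.3504]
tool_rot: [1.874, 1.568, -3.001]
contact_force: [-0.5, -1.2, 0.0]
opening: 0.0917
[ 0.3157  0.3936  1.1783  0.0004  1.5722 -1.0928] 1.55
[[-0.0025 -0.9869  0.1616  0.5209]
 [-0.0004  0.1616  0.9869  0.2506]
 [-1.      0.0024 -0.0008  0.3504]
 [ 0.      0.      0.      1.    ]]
```

View pics/wrist1.png

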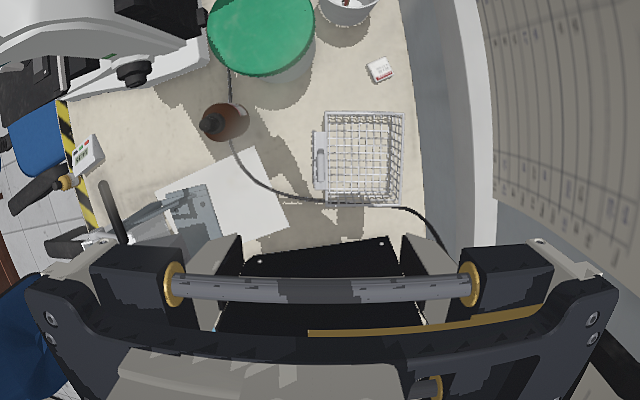

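View pics/c2.png

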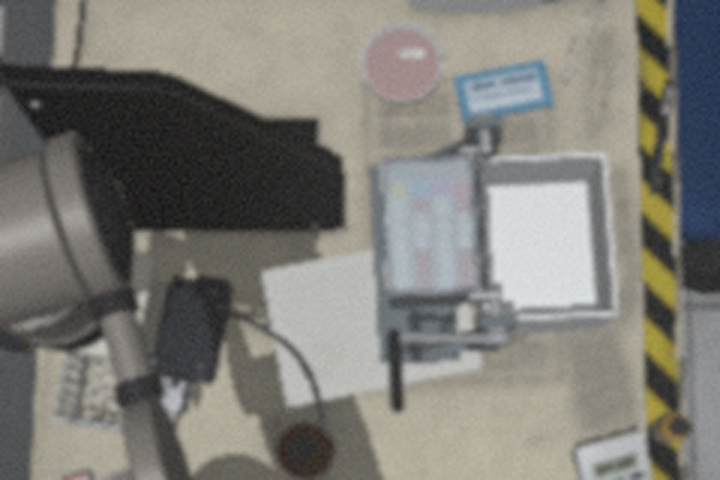

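Wrist view: basket rim corners (327,112), (403,113), (402,205), (322,202), with the tab standing around (320,165). Enlarged top view: tub right wall from (606,155) to (616,317), lever bar from (396,332) to (398,408), axle ends near (483,135) and (490,300).

```bash
python3 - <<'E'
from h import *
T=np.load("T1.npy")
print("basket rim");c=[on("wrist",p,.07,T) for p in[(327,112),(403,113),(402,205),(322,202)]];print(np.array(c))
for a,b in((0,1),(3,2),(0,3),(1,2)):
    d=c[b]-c[a];print(np.linalg.norm(d),np.degrees(np.arctan2(d[1],d[0])))
f=lambda p:(190+(p[0]+.5)/3-.5,100+(p[1]+.5)/3-.5)
print("tub");
for p in[(606,155),(617,317)]:print(on("top",f(p),.105))
print("lever")
for p in[(396,332),(398,408)]:print(on("top",f(p),.23))
# upscale wrist crops
w=cv2.imread("pics/wrist1.png");
A=cv2.resize(w[95:215,290:420],None,fx=4,fy=4,interpolation=2)
t=cv2.imread("pics/top1.png");B=cv2.resize(t[140:220,330:405],None,fx=6,fy=6,interpolation=2)
print(A.shape,B.shape);H=np.zeros((480,800,3),np.uint8)
B=cv2.resize(t[145:225,345:400],None,fx=5,fy=5,interpolation=2)
H[:A.shape[0],:520]=A[:480];H[:400,522:797]=B;cv2.imwrite("pics/c3.png",H)
E
```

```text
basket rim
[[0.4524 0.2696 0.07  ]
 [0.4676 0.3712 0.07  ]
 [0.5977 0.3562 0.07  ]
 [0.5744 0.243  0.07  ]]
0.10271434759699327 81.43976082126119
0.11553235242129277 78.38698778645941
0.12493654993349021 -12.285953222439653
0.13090386489189798 -6.574614080508694
tub
[ 0.7312 -0.1751  0.105 ]
[ 0.5683 -0.183   0.105 ]
lever
[0.5339 0.0327 0.23  ]
[0.4679 0.0304 0.23  ]
(480, 520, 3) (480, 450, 3)
```

View pics/c3.png

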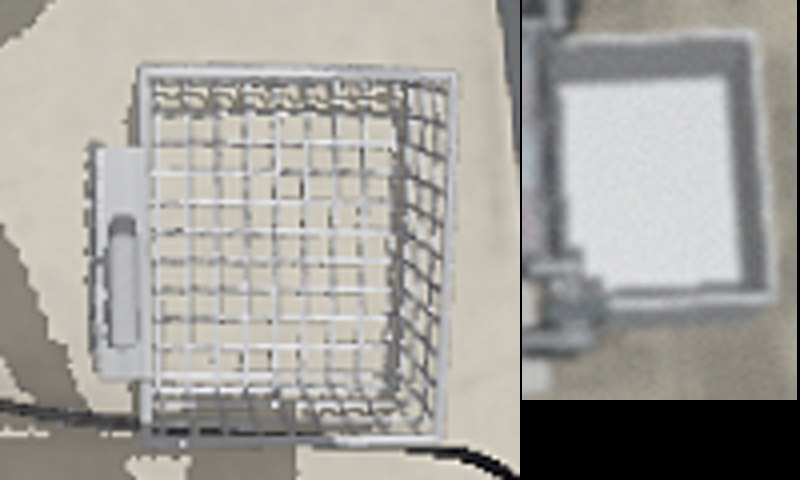

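In the enlargement (4x, offset 290,95) the basket rim corners are TL(140,66), TR(458,72), BR(442,440) and BL(140,440). The tab's top face spans (108–135, 235–348). In the tub inset (5x, offset 345,145, shifted 522) the right wall's outer corners are (757,30) and (778,300).

```bash
python3 - <<'E'
from h import *
T=np.load("T1.npy")
f=lambda p:(290+(p[0]+.5)/4-.5,95+(p[1]+.5)/4-.5)
c=[on("wrist",f(p),.07,T) for p in[(140,66),(458,72),(442,440),(140,440)]];print(np.array(c))
for a,b in((0,1),(3,2),(0,3),(1,2)):
    d=c[b]-c[a];print(np.linalg.norm(d),np.degrees(np.arctan2(d[1],d[0])))
print("centre",np.mean(c,0))
t=np.array([on("wrist",f(p),.119,T) for p in[(108,235),(135,235),(108,348),(135,348)]]);print("tabtop",t,t.mean(0))
l=np.array([on("wrist",f(p),.073,T) for p in[(92,145),(98,380)]]);print("lip",l)
g=lambda p:(345+(p[0]-522+.5)/5-.5,145+(p[1]+.5)/5-.5)
u=np.array([on("top",g(p),.105) for p in[(757,30),(778,300),(580,312)]]);print("tub",u,u[:2].mean(0),np.arctan2(*(u[0]-u[1])[1::-1]))
# scene cam cross-check: tub corners
E
```

```text
[[0.4507 0.2667 0.07  ]
 [0.4673 0.3728 0.07  ]
 [0.5966 0.3534 0.07  ]
 [0.5789 0.246  0.07  ]]
0.10741463480093172 81.10254731911674
0.10886126382676226 80.60065557106935
0.129819865538762 -9.154609833996341
0.13077496024034715 -8.520753654521885
centre [0.5234 0.3098 0.07  ]
tabtop [[0.4975 0.249  0.119 ]
 [0.4988 0.2569 0.119 ]
 [0.5318 0.2433 0.119 ]
 [0.5331 0.2514 0.119 ]] [0.5153 0.2501 0.119 ]
lip [[0.474  0.2468 0.073 ]
 [0.554  0.2353 0.073 ]]
tub [[ 0.7334 -0.1749  0.105 ]
 [ 0.5704 -0.1844  0.105 ]
 [ 0.5622 -0.0685  0.105 ]] [ 0.6519 -0.1796  0.105 ] 0.05782189187208352
```

```bash
python3 -m creep '[{"translation":[0.05,0.006,-0.001],"twist":[0,0,0],"hand":60},{"translation":[0.1,0.006,-0.001],"twist":[0,0,0],"hand":60},{"translation":[0.15,0.006,-0.001],"twist":[0,0,0],"hand":60},{"translation":[0.2,0.006,-0.001],"twist":[0,0,0],"hand":60},{"translation":[0.22,0.006,-0.001],"twist":[0,0,0],"hand":60}]' 45
python3 -m creep '[{"translation":[0.015,0,0],"twist":[0,0,0],"hand":60},{"translation":[0.026,0,0],"twist":[0,0,0],"hand":60},{"translation":[0.026,0,0],"twist":[0,0,0],"hand":30},{"translation":[0.026,0,0],"twist":[0,0,0],"hand":0},{"translation":[0.026,0,0],"twist":[0,0,0],"hand":0}]'
python3 -m creep '[{"translation":[0,0,0],"twist":[0,0,0],"hand":0},{"translation":[0,0,0],"twist":[0,0,0],"hand":0},{"translation":[0,0,0],"twist":[0,0,0],"hand":0}]'
```

```text
time: 2.15
tool_pos: [0.5118, 0.2496, 0.1258]
tool_rot: [2.011, 1.561, -2.865]
contact_force: [-0.0, -0.4, -0.1]
opening: 0.0576
time: 2.65
tool_pos: [0.5124, 0.2498, 0.1011]
tool_rot: [1.997, 1.564, -2.879]
contact_force: [0.1, 0.1, -0.0]
opening: 0.0357
time: 2.95
tool_pos: [0.5126, 0.2499, 0.1017]
tool_rot: [1.99, 1.565, -2.887]
contact_force: [-0.1, -0.4, -0.7]
opening: 0.012
```

```bash
python3 -m creep '[{"translation":[0,0,0],"twist":[0,0,0],"hand":0},{"translation":[0,0,0],"twist":[0,0,0],"hand":0},{"translation":[-0.01,0,0],"twist":[0,0,0],"hand":0},{"translation":[-0.03,0,0],"twist":[0,0,0],"hand":0},{"translation":[-0.06,0,0],"twist":[0,0,0],"hand":0}]'
python3 -m creep '[{"translation":[-0.04,0,0],"twist":[0,0,0],"hand":0},{"translation":[-0.08,0,0],"twist":[0,0,0],"hand":0},{"translation":[-0.12,0,0],"twist":[0,0,0],"hand":0},{"translation":[-0.16,0,0],"twist":[0,0,0],"hand":0},{"translation":[-0.2,0,0],"twist":[0,0,0],"hand":0}]'
python3 -m creep '[{"translation":[-0.02,0,0],"twist":[0,0,0],"hand":0},{"translation":[-0.03,0,0],"twist":[0,0,0],"hand":0}]'
python3 - <<'E'
from h import *
T=pose();print(T,robot.observe()['qpos'])
# target orientation: tool x down, z along (-sin y, cos y)
yaw=.058;X=np.array([0,0,-1.]);Z=np.array([-np.sin(yaw),np.cos(yaw),0]);R=np.c_[X,np.cross(Z,X),Z]
print("twist",Ro.from_matrix(T[:3,:3].T@R).as_rotvec())
print("shift",T[:3,:3].T@(np.array([.652,-.178,T[2,3]])-T[:3,3]))
E
```

```text
time: 3.45
tool_pos: [0.5119, 0.2495, 0.1611]
tool_rot: [2.038, 1.56, -2.839]
contact_force: [0.5, 0.4, -1.7]
opening: 0.0088
time: 3.95
tool_pos: [0.5133, 0.2498, 0.3633]
tool_rot: [2.063, 1.56, -2.813]
contact_force: [1.7, 0.1, -1.7]
opening: 0.0087
time: 4.15
tool_pos: [0.5137, 0.2499, 0.3963]
tool_rot: [2.104, 1.564, -2.772]
contact_force: [-0.1, 0.1, -2.2]
opening: 0.0092
[[-0.006  -0.9866  0.1632  0.5137]
 [-0.0023  0.1633  0.9866  0.2499]
 [-1.      0.0055 -0.0033  0.3963]
 [ 0.      0.      0.      1.    ]] [ 0.3188  0.3754  1.0852 -0.0003  1.6875 -1.0881]
twist [-0.222  -0.0026 -0.0059]
shift [ 0.0002 -0.2063 -0.3996]
```

```bash
python3 -m creep '[{"translation":[0,-0.005,-0.03],"twist":[0,0,0],"hand":0},{"translation":[0,-0.012,-0.07],"twist":[0,0,0],"hand":0},{"translation":[0,-0.018,-0.11],"twist":[0,0,0],"hand":0},{"translation":[0,-0.025,-0.15],"twist":[0,0,0],"hand":0},{"translation":[0,-0.033,-0.2],"twist":[0,0,0],"hand":0}]'
python3 -m creep '[{"translation":[0,-0.01,-0.04],"twist":[-0.03,0,0],"hand":0},{"translation":[0,-0.03,-0.075],"twist":[-0.06,0,0],"hand":0},{"translation":[0,-0.06,-0.105],"twist":[-0.1,0,0],"hand":0},{"translation":[0,-0.09,-0.13],"twist":[-0.16,0,0],"hand":0},{"translation":[0,-0.12,-0.15],"twist":[-0.22,0,0],"hand":0}]'
python3 - <<'E'
from h import *
T=pose();print(T,robot.observe()['qpos'])
yaw=.058;X=np.array([0,0,-1.]);Z=np.array([-np.sin(yaw),np.cos(yaw),0]);R=np.c_[X,np.cross(Z,X),Z]
print("twist",Ro.from_matrix(T[:3,:3].T@R).as_rotvec())
print("shift",T[:3,:3].T@(np.array([.652,-.178,.396])-T[:3,3]))
E
```

```text
time: 4.65
tool_pos: [0.5129, 0.0469, 0.3958]
tool_rot: [1.968, 1.562, -2.907]
contact_force: [0.7, -0.1, -1.8]
opening: 0.009
time: 5.15
tool_pos: [0.6073, -0.1226, 0.3942]
tool_rot: [1.665, 1.56, -2.989]
contact_force: [0.3, 0.7, -2.5]
opening: 0.0091
[[-0.0104 -0.9982 -0.0584  0.6073]
 [-0.0016 -0.0584  0.9983 -0.1226]
 [-0.9999  0.0105 -0.001   0.3942]
 [ 0.      0.      0.      1.    ]] [-0.3205  0.4842  0.922  -0.0049  1.7448 -1.9506]
twist [ 0.0004 -0.001  -0.0105]
shift [-0.0022 -0.0414 -0.0579]
```

```bash
python3 -m creep '[{"translation":[0,-0.02,-0.03],"twist":[0,0,-0.01],"hand":0},{"translation":[-0.002,-0.041,-0.058],"twist":[0,0,-0.01],"hand":0},{"translation":[-0.002,-0.041,-0.058],"twist":[0,0,-0.01],"hand":0},{"translation":[-0.002,-0.041,-0.058],"twist":[0,0,-0.01],"hand":0}]'
python3 - <<'E'
from h import *
T=pose();print(T,robot.observe()['qpos']);np.save("T2.npy",T)
w=robot.read_camera("wrist");cv2.imwrite("pics/wrist2.png",w);s=robot.read_camera("scene");cv2.imwrite("pics/scene2.png",s)
A=cv2.resize(w[40:340,80:480],None,fx=1.25,fy=1.25,interpolation=2);B=cv2.resize(s[220:380,260:400],None,fx=2.1,fy=2.1,interpolation=2)
H=np.zeros((400,800,3),np.uint8);H[:375,:500]=A;H[:336,502:796]=B;cv2.imwrite("pics/c4.png",H);print(B.shape)
E
```

```text
time: 5.55
tool_pos: [0.6516, -0.1787, 0.3933]
tool_rot: [1.362, 1.566, 2.99]
contact_force: [0.8, 0.1, -2.0]
opening: 0.0085
[[-0.0043 -0.9983 -0.0573  0.6516]
 [ 0.0007 -0.0573  0.9984 -0.1787]
 [-1.      0.0042  0.0009  0.3933]
 [ 0.      0.      0.      1.    ]] [-0.3805  0.6187  0.696  -0.001   1.8311 -2.0089]
(336, 294, 3)
```

View pics/c4.png

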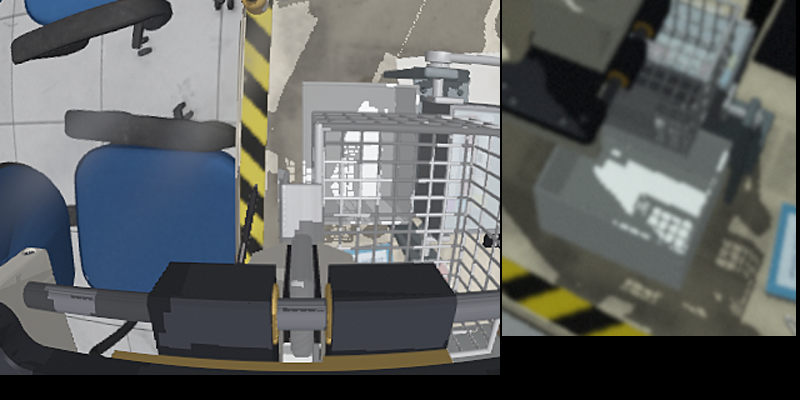

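Wrist crop: the tub's near right corner is at about (303,83), just outside the hanging basket, whose lip is at (300,210). Scene crop: the tub's right wall top runs from about (537,182) to (690,252). I'll find the corners in the unblocked scene0 and in wrist2.

```bash
python3 - <<'E'
from h import *
T=np.load("T2.npy")
f=lambda p:(80+(p[0]+.5)/1.25-.5,40+(p[1]+.5)/1.25-.5)
print("wr corner",on("wrist",f((303,83)),.105,T),on("wrist",f((416,83)),.105,T))
g=lambda p:(260+(p[0]-502)/2.1,220+p[1]/2.1)
for p in[(537,182),(690,252)]:print("sc",on("scene",g(p),.105))
# predicted corners (outer) per current estimate
yaw=.058;m=np.array([.652,-.180,.105]);ux=np.array([np.cos(yaw),np.sin(yaw),0]);uy=np.array([-ux[1],ux[0],0])
P=[m-.082*ux,m+.082*ux,m+.082*ux+.13*uy,m-.082*ux+.13*uy]
w=cv2.imread("pics/wrist2.png");s=cv2.imread("pics/scene0.png");t=cv2.imread("pics/top1.png")
def crop(im,n,c,hw,k,T=None):
    x,y=c;I=cv2.resize(im[y-hw:y+hw,x-hw:x+hw],None,fx=k,fy=k,interpolation=2)
    for p in P:
        q=(proj(n,p,T)-[x-hw,y-hw]+.5)*k;cv2.circle(I,tuple(int(v) for v in q),2,(0,0,255),-1)
    return I
H=np.hstack([crop(s,"scene",(320,310),50,4),crop(t,"top",(370,180),40,5)]);print(H.shape)
W=crop(w,"wrist",(345,130),50,4,T);cv2.imwrite("pics/c5.png",np.hstack([H,W])[:, :])
E
python3 -c "
import cv2;a=cv2.imread('pics/c5.png');cv2.imwrite('pics/c5.png',cv2.resize(a,(798,266),interpolation=cv2.INTER_AREA))"
```

```text
wr corner [ 0.5729 -0.1812  0.105 ] [ 0.5621 -0.0568  0.105 ]
sc [ 0.5725 -0.1747  0.105 ]
sc [ 0.7377 -0.1679  0.105 ]
(400, 800, 3)
```

View pics/c5.png

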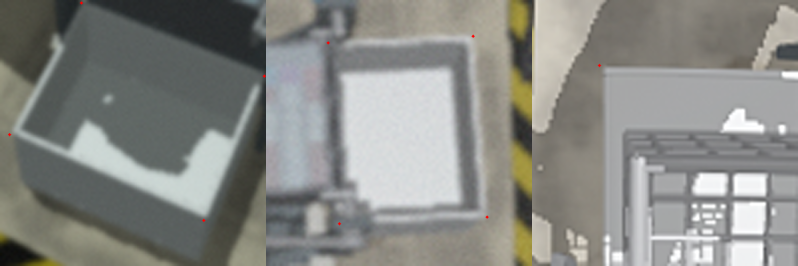

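The predicted corners lie about 1–1.5 px off in each view, so the rim needs to shift about +3 mm in y. I'll lower to just inside the tub mouth and look again.

```bash
python3 -m creep '[{"translation":[0.03,0,0.0035],"twist":[0,0,0],"hand":0},{"translation":[0.07,0,0.0035],"twist":[0,0,0],"hand":0},{"translation":[0.11,0,0.0035],"twist":[0,0,0],"hand":0},{"translation":[0.15,0,0.0035],"twist":[0,0,0],"hand":0},{"translation":[0.17,0,0.0035],"twist":[0,0,0],"hand":0}]'
python3 -m creep '[{"translation":[0.01,0,0],"twist":[0,0,0],"hand":0},{"translation":[0.015,0,0],"twist":[0,0,0],"hand":0},{"translation":[0.015,0,0],"twist":[0,0,0],"hand":0}]'
python3 - <<'E'
from h import *
T=pose();print(T);np.save("T3.npy",T)
w=robot.read_camera("wrist");cv2.imwrite("pics/wrist3.png",w);s=robot.read_camera("scene");cv2.imwrite("pics/scene3.png",s)
A=cv2.resize(w[0:240,220:480],None,fx=1.8,fy=1.8,interpolation=2);B=cv2.resize(s[220:380,250:390],None,fx=2.3,fy=2.3,interpolation=2)
H=np.zeros((440,800,3),np.uint8);H[:432,:468]=A;H[:368,470:792]=B;cv2.imwrite("pics/c6.png",H)
E
```

```text
time: 6.15
tool_pos: [0.6486, -0.1719, 0.2225]
tool_rot: [1.27, 1.564, 2.901]
contact_force: [0.5, 0.9, -1.7]
opening: 0.0087
time: 6.45
tool_pos: [0.6486, -0.1713, 0.2084]
tool_rot: [1.254, 1.565, 2.885]
contact_force: [0.2, -0.4, -1.5]
opening: 0.0087
[[-0.0052 -0.9981 -0.061   0.6486]
 [ 0.0014 -0.061   0.9981 -0.1713]
 [-1.      0.0051  0.0017  0.2084]
 [ 0.      0.      0.      1.    ]]
```

View pics/c6.png

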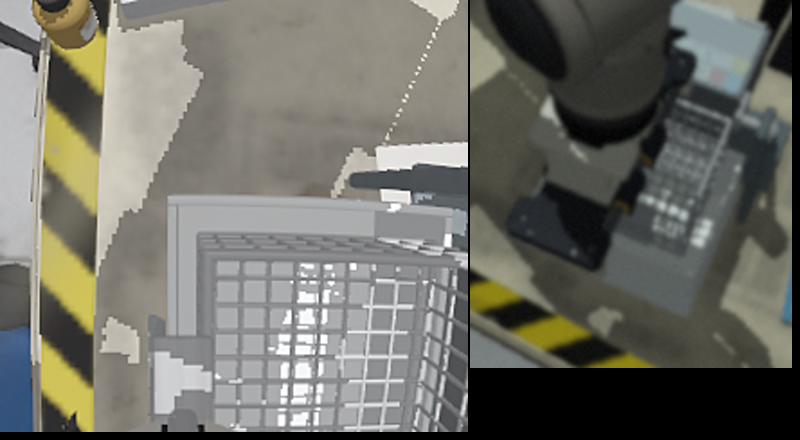

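Wrist crop (1.8x, offset 220,0): the tub's right wall is at columns 168–178 with its corner at (169,197). The lip's outer edge is at column 150 (rows 320–415), and the basket's near right rim corner is at (200,238). The wall lies between the lip plate and the basket side.

```bash
python3 - <<'E'
from h import *
T=np.load("T3.npy")
f=lambda p:(220+(p[0]+.5)/1.8-.5,(p[1]+.5)/1.8-.5)
Z=T[:3,2];Y=-T[:3,1]
def rep(l,p,z):
    q=on("wrist",f(p),z,T);d=q-T[:3,3];print(l,q,"rel x,y",d@Y,d@Z)
rep("tub corner",(169,197),.105);rep("wall outer low",(168,320),.105);rep("wall inner",(178,320),.105);rep("wall inner(edge2)",(196,320),.105)
rep("tub front edge far",(450,210),.105)
rep("lip outer top",(150,340),.180);rep("plate bottom",(148,320),.148);rep("basket corner",(200,238),.177)
E
```

```text
tub corner [ 0.5714 -0.1813  0.105 ] rel x,y -0.07720962110790354 -0.005393491187287653
wall outer low [ 0.6246 -0.1787  0.105 ] rel x,y -0.02390696572530345 -0.006061451724780172
wall inner [ 0.6243 -0.1744  0.105 ] rel x,y -0.023902656519405114 -0.0016954543362648026
wall inner(edge2) [ 0.6239 -0.1665  0.105 ] rel x,y -0.023903623651681243 0.006162591696206827
tub front edge far [ 0.564  -0.0543  0.105 ] rel x,y -0.07683540915785624 0.12178020771898647
lip outer top [ 0.613 -0.183  0.18 ] rel x,y -0.03609475634152452 -0.009502933938249568
plate bottom [ 0.6147 -0.1854  0.148 ] rel x,y -0.034458590361856764 -0.01205457054277931
basket corner [ 0.5818 -0.1699  0.177 ] rel x,y -0.06648884774849807 0.00544793388853651
```

```bash
python3 -m creep '[{"translation":[0,-0.005,-0.0035],"twist":[0,0,0],"hand":0},{"translation":[0,-0.005,-0.0035],"twist":[0,0,0],"hand":0},{"translation":[0.015,-0.005,-0.0035],"twist":[0,0,0],"hand":0},{"translation":[0.03,-0.005,-0.0035],"twist":[0,0,0],"hand":0},{"translation":[0.04,-0.005,-0.0035],"twist":[0,0,0],"hand":0}]'
python3 -m creep '[{"translation":[0.006,0,0],"twist":[0,0,0],"hand":0},{"translation":[0.012,0,0],"twist":[0,0,0],"hand":0},{"translation":[0.018,0,0],"twist":[0,0,0],"hand":0},{"translation":[0.022,0,0],"twist":[0,0,0],"hand":0},{"translation":[0.026,0,0],"twist":[0,0,0],"hand":0}]'
python3 -c "
from h import *
print(pose())"
```

```text
time: 7.05
tool_pos: [0.6541, -0.175, 0.1685]
tool_rot: [1.303, 1.567, 2.934]
contact_force: [0.5, 0.5, -2.2]
opening: 0.0087
time: 7.55
tool_pos: [0.6542, -0.175, 0.1425]
tool_rot: [1.316, 1.567, 2.948]
contact_force: [0.6, 0.2, -1.1]
opening: 0.0089
[[-0.0035 -0.9982 -0.0605  0.6542]
 [ 0.0007 -0.0605  0.9982 -0.175 ]
 [-1.      0.0034  0.0009  0.1425]
 [ 0.      0.      0.      1.    ]]
```

```bash
python3 -m creep '[{"translation":[0.003,0,0],"twist":[0,0,0],"hand":0},{"translation":[0.005,0,0],"twist":[0,0,0],"hand":0},{"translation":[0.006,0,0],"twist":[0,0,0],"hand":0},{"translation":[0.006,0,0],"twist":[0,0,0],"hand":0}]'
```

```text
time: 7.95
tool_pos: [0.6542, -0.1751, 0.1368]
tool_rot: [1.333, 1.568, 2.964]
contact_force: [-0.0, -0.1, -2.2]
opening: 0.0089
```

```bash
python3 -m creep '[{"translation":[0.001,0,0],"twist":[0,0,0],"hand":0},{"translation":[0.002,0,0],"twist":[0,0,0],"hand":0},{"translation":[0.002,0,0],"twist":[0,0,0],"hand":0}]'; python3 -m creep '[{"translation":[0.001,0,0],"twist":[0,0,0],"hand":0},{"translation":[0.002,0,0],"twist":[0,0,0],"hand":0},{"translation":[0.002,0,0],"twist":[0,0,0],"hand":0}]'
```

```text
time: 8.25
tool_pos: [0.6543, -0.1751, 0.1366]
tool_rot: [1.53, 1.569, -3.122]
contact_force: [-3.6, 1.7, 8.3]
opening: 0.0092
time: 8.55
tool_pos: [0.6544, -0.1751, 0.1367]
tool_rot: [2.366, 1.57, -2.285]
contact_force: [-3.7, 0.9, 10.1]
opening: 0.0089
```

Contact came at z = 0.1366, which is the expected hanging height. Releasing.

```bash
python3 -m creep '[{"translation":[0,0,0],"twist":[0,0,0],"hand":20},{"translation":[0,0,0],"twist":[0,0,0],"hand":40},{"translation":[0,0,0],"twist":[0,0,0],"hand":50},{"translation":[0,0,0],"twist":[0,0,0],"hand":50},{"translation":[-0.005,0,0],"twist":[0,0,0],"hand":50}]'
python3 -m creep '[{"translation":[-0.02,0,0],"twist":[0,0,0],"hand":50},{"translation":[-0.05,0,0],"twist":[0,0,0],"hand":50},{"translation":[-0.1,0,0],"twist":[0,0,0],"hand":50},{"translation":[-0.15,0,0],"twist":[0,0,0],"hand":50},{"translation":[-0.2,0,0],"twist":[0,0,0],"hand":50}]'
python3 - <<'E'
from h import *
T=pose();print(T,robot.observe()['qpos']);np.save("T4.npy",T)
w=robot.read_camera("wrist");cv2.imwrite("pics/wrist4.png",w);s=robot.read_camera("scene");cv2.imwrite("pics/scene4.png",s)
A=cv2.resize(w[0:240,220:480],None,fx=1.8,fy=1.8,interpolation=2);B=cv2.resize(s[220:380,250:390],None,fx=2.3,fy=2.3,interpolation=2)
H=np.zeros((440,800,3),np.uint8);H[:432,:468]=A;H[:368,470:792]=B;cv2.imwrite("pics/c7.png",H)
E
```

```text
time: 9.05
tool_pos: [0.654, -0.175, 0.1408]
tool_rot: [1.553, 1.568, -3.099]
contact_force: [-1.0, -0.3, -0.4]
opening: 0.0434
time: 9.55
tool_pos: [0.6541, -0.1749, 0.3432]
tool_rot: [1.647, 1.569, -3.005]
contact_force: [1.2, -0.4, -0.0]
opening: 0.0459
[[-0.0021 -0.9982 -0.0606  0.6541]
 [-0.0003 -0.0606  0.9982 -0.1749]
 [-1.      0.0021 -0.0002  0.3432]
 [ 0.      0.      0.      1.    ]] [-0.3739  0.6122  0.8392 -0.001   1.6921 -2.0055]
```

View pics/c7.png

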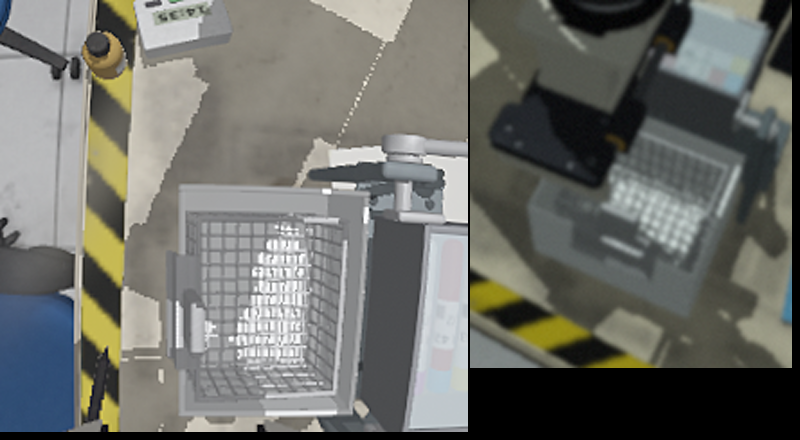

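The basket hangs squarely in the tub: lip over the right wall at (185,310), and the scene crop shows it level. Next I'll triangulate the lever and the microscope head.

```bash
python3 - <<'E'
from h import *
T0=np.array([[-.0011,0,1,.5248],[.0001,1,0,.0001],[-1,.0001,-.0011,.2512],[0,0,0,1]])
f=lambda p:(190+(p[0]+.5)/3-.5,100+(p[1]+.5)/3-.5)
w=lambda p:(p[0]*4/3,(p[1]-320)/.7)
for a,b in(((398,408),(162,458)),((396,332),(258,453))):
    r=[ray("top",f(a)),ray("wrist",w(b),T0)];print("bar tri",tri(r),"wrist@.23",on("wrist",w(b),.23,T0))
print("scope head",tri([ray("top",(405,333)),ray("scene",(115,103))]))
for p in((240,215),(250,225),(165,278),(205,205)):print("scope sc",on("scene",p,0.),on("scene",p,.15))
print("basket rim ->")
T=np.load("T4.npy");g=lambda p:(220+(p[0]+.5)/1.8-.5,(p[1]+.5)/1.8-.5)
print("cheek/hub",on("wrist",g((405,200)),.175,T),on("wrist",g((385,147)),.175,T),on("wrist",g((425,147)),.175,T))
print("timer",on("wrist",g((185,30)),.034,T),"oil",on("wrist",g((103,50)),.068,T))
t=cv2.imread("pics/top1.png");I=cv2.resize(t[190:390,250:450],(600,600),interpolation=2);cv2.imwrite("pics/c8.png",I)
E
```

```text
bar tri [0.4674 0.0315 0.2265] wrist@.23 [0.468  0.0337 0.23  ]
bar tri [0.5374 0.0324 0.2112] wrist@.23 [0.5369 0.0376 0.23  ]
scope head [ 0.2645 -0.1262  0.4892]
scope sc [0.3176 0.0448 0.    ] [ 0.3959 -0.0366  0.15  ]
scope sc [0.3596 0.0297 0.    ] [ 0.4314 -0.0494  0.15  ]
scope sc [ 0.2613 -0.2011  0.    ] [ 0.3484 -0.2441  0.15  ]
scope sc [0.213  0.0281 0.    ] [ 0.3076 -0.0507  0.15  ]
basket rim ->
cheek/hub [ 0.5673 -0.0546  0.175 ] [ 0.539  -0.0696  0.175 ] [ 0.5352 -0.045   0.175 ]
timer [ 0.4447 -0.1855  0.034 ] oil [ 0.4723 -0.2434  0.068 ]
```

View pics/c8.png

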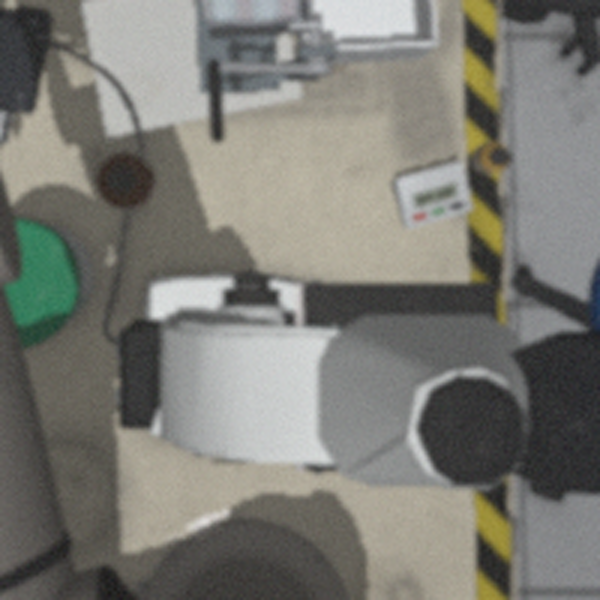

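The scope occupies crop (120–525, 283–485), in front of the robot and slightly to its right. I'll check forearm clearance over it from joint data and a triangulated wrist joint.

```bash
python3 - <<'E'
from h import *
from scipy.optimize import least_squares
D=[([-.146,.3426,1.5247,1.2754],[.5248,.0001,.2512]),([.3157,.3936,1.1783,1.5722],[.5209,.2506,.3504]),([.3188,.3754,1.0852,1.6875],[.5137,.2499,.3963]),([-.3205,.4842,.922,1.7448],[.6073,-.1226,.3942]),([-.3805,.6187,.696,1.8311],[.6516,-.1787,.3933]),([-.3739,.6122,.8392,1.6921],[.6541,-.1749,.3432])]
q=np.array([a for a,b in D]);p=np.array([b for a,b in D]);d=.0764
r=np.sqrt(p[:,0]**2+p[:,1]**2-d*d)
def res(v):
    a,b=q[:,1],q[:,1]+q[:,2]
    return np.r_[v[0]*np.sin(a)+v[1]*np.sin(b)+v[3]-r, v[0]*np.cos(a)+v[1]*np.cos(b)+v[2]-p[:,2]]
s=least_squares(res,[.4,.4,0,0]);print("L1,L2,h-Lt,r0",s.x,np.abs(s.fun).max(),q[:,1:].sum(1))
print("yaw off",np.arctan2(p[:,1],p[:,0])-q[:,0],np.arcsin(d/np.hypot(p[:,0],p[:,1])))
W=tri([ray("top",(341,192)),ray("scene",(285,82))]);print("wrist centre at start",W)
L1,L2,c,r0=s.x
for P in([.5,.03,.35],[.5,-.07,.30],[.495,-.175,.24]):
    R=np.sqrt(P[0]**2+P[1]**2-d*d)-r0;Zw=P[2]-c
    D2=np.hypot(R,Zw);k=(D2**2-L1**2-L2**2)/2/L1/L2;q3=np.arccos(k);q2=np.arctan2(R,Zw)-np.arctan2(L2*np.sin(q3),L1+L2*np.cos(q3))
    print(P,"q1",np.arctan2(P[1],P[0])-np.arcsin(d/np.hypot(*P[:2])),"q2,q3",q2,q3,"forearm slope deg",np.degrees(q2+q3)-90,"elbow r,z rel wrist",L1*np.sin(q2)+r0,-L2*np.cos(q2+q3))
for rr,z in((284,.15),(295,.4),(295,.48)):print(on("top",(390,rr),z))
E
```

```text
L1,L2,h-Lt,r0 [ 0.5581  0.3901 -0.1625 -0.0323] 0.009089696864125418 [3.1427 3.1441 3.1481 3.151  3.1458 3.1435]
yaw off [0.1462 0.1327 0.134  0.1213 0.1128 0.1126] [0.1461 0.1326 0.1341 0.1236 0.1133 0.1131]
wrist centre at start [ 0.5227 -0.0034  0.5411]
[0.5, 0.03, 0.35] q1 -0.09319521885526597 q2,q3 0.2502861254745876 1.3930056204640533 forearm slope deg 4.153681550968457 elbow r,z rel wrist 0.10597395965460205 0.028254907374414967
[0.5, -0.07, 0.3] q1 -0.2910037233280386 q2,q3 0.269520461879875 1.496040559643675 forearm slope deg 11.159195006105719 elbow r,z rel wrist 0.11634839494801047 0.07549615834809546
[0.495, -0.175, 0.24] q1 -0.48585660366901 q2,q3 0.3325493788695285 1.5646226889047452 forearm slope deg 18.69995249357325 elbow r,z rel wrist 0.1499388120981901 0.12506732259266878
[ 0.3439 -0.156   0.15  ]
[ 0.3295 -0.1136  0.4   ]
[ 0.3343 -0.1002  0.48  ]
```

Clearance looks fine: the forearm passes about 5 cm over the scope. I'll go over the lever bar at about (0.502, 0.034, 0.228), with the jaws straddling it.

```bash
python3 -m creep '[{"translation":[0,0.02,0.03],"twist":[0,0,0],"hand":50},{"translation":[0,0.05,0.07],"twist":[0,0,0],"hand":50},{"translation":[0,0.075,0.11],"twist":[0,0,0],"hand":50},{"translation":[0,0.1,0.15],"twist":[0,0,0],"hand":50},{"translation":[0,0.125,0.185],"twist":[0,0,0],"hand":50}]'
python3 -m creep '[{"translation":[0,0.015,0.02],"twist":[0,0,0],"hand":50},{"translation":[0,0.022,0.033],"twist":[0,0,0],"hand":50},{"translation":[0,0.022,0.033],"twist":[0,0,0],"hand":50},{"translation":[0,0.022,0.033],"twist":[0,0,0],"hand":50}]'
python3 - <<'E'
from h import *
T=pose();print(T,robot.observe()['opening']);np.save("T5.npy",T)
w=robot.read_camera("wrist");cv2.imwrite("pics/wrist5.png",w)
print(proj("wrist",[.468,.032,.23],T),proj("wrist",[.535,.036,.23],T))
hsv=cv2.cvtColor(w,cv2.COLOR_BGR2GRAY)
x0,y0=np.int_(proj("wrist",[.475,.032,.23],T))
for y in range(y0-4,y0+30,6):print(y,hsv[y,x0-40:x0+40:2])
E
```

```text
time: 10.15
tool_pos: [0.5186, 0.003, 0.3474]
tool_rot: [-2.062, 1.557, -0.43]
contact_force: [0.1, 0.2, -0.5]
opening: 0.0461
time: 10.55
tool_pos: [0.4953, 0.034, 0.3469]
tool_rot: [-2.083, 1.556, -0.452]
contact_force: [0.5, 0.8, 0.4]
opening: 0.0465
[[ 0.013  -0.9981 -0.0608  0.4953]
 [-0.0063 -0.0608  0.9981  0.034 ]
 [-0.9999 -0.0126 -0.0071  0.3469]
 [ 0.      0.      0.      1.    ]] 0.0465256759248248
[321.4248 167.9139] [321.3103 241.6157]
172 [198 198 198 198 198 198 198 198 198 199 198 198 198 198 198 198 199 208
  37  28  32  36  42  32  24 208 199 197 198 198 198 198 197 198 198 198
 198 198 198 198]
178 [114 132 131 131 131 131 131 130 132 131 130 131 115  76  78  75 139 139
  36  27  31  37  38  32  28 100 163 199 197 198 197 198 198 198 198 198
 198 198 197 196]
184 [142 140 138 138 138 139 139 139 138 140 143 145 114  71  72  71 106  85
  39  29  32  37  37  34  28 106 174 199 198 198 198 197 197 198 198 198
 198 197 196 194]
190 [155  75  72 128  75  78  81  82  82  83  82  88  91  73  73  73  73  82
  43  29  32  37  37  33  29  55 165 200 198 198 198 198 198 197 197 197
 197 196 196 196]
196 [ 67  71  72  71  72  73  77  77  73  75  75  81  80  79  80  81  80  83
  44  30  32  36  36  33  29  57 156 200 197 197 197 197 198 197 197 196
 196 197 197 197]
202 [ 76  73  75  75  79  79  80  79  78  80  80  82  82  80  79  81  79  84
  43  29  34  35  37  32  30  71 167 200 198 197 197 197 197 198 198 198
 198 198 197 198]
```

The bar is centred between the jaws, within about 2 mm (dark band at columns 317–329). Descending.

```bash
python3 -m creep '[{"translation":[0.03,0,0.001],"twist":[0,0,0],"hand":50},{"translation":[0.06,0,0.001],"twist":[0,0,0],"hand":50},{"translation":[0.08,0,0.001],"twist":[0,0,0],"hand":50},{"translation":[0.1,0,0.001],"twist":[0,0,0],"hand":50},{"translation":[0.106,0,0.001],"twist":[0,0.007,0],"hand":50}]'
python3 - <<'E'
import numpy as np
q=np.arange(0,2.45,.1);a=1.047-q
for i in zip(q,-(110*(np.sin(1.047)-np.sin(a))),-(110*(np.cos(a)-.5))):print(np.round(i,1))
E
```

```text
time: 11.1
tool_pos: [0.4966, 0.0328, 0.2382]
tool_rot: [-2.624, 1.555, -0.995]
contact_force: [0.2, 0.6, 1.1]
opening: 0.0462
[ 0. -0. -0.]
[ 0.1 -6.  -9.3]
[  0.2 -12.8 -17.8]
[  0.3 -20.5 -25.7]
[  0.4 -28.9 -32.8]
[  0.5 -38.  -38.9]
[  0.6 -47.7 -44.2]
[  0.7 -57.8 -48.4]
[  0.8 -68.4 -51.7]
[  0.9 -79.1 -53.8]
[  1.  -90.1 -54.9]
[   1.1 -101.1  -54.8]
[   1.2 -112.   -53.7]
[   1.3 -122.8  -51.5]
[   1.4 -133.3  -48.2]
[   1.5 -143.4  -43.9]
[   1.6 -153.   -38.6]
[   1.7 -162.1  -32.4]
[   1.8 -170.5  -25.3]
[   1.9 -178.1  -17.3]
[   2.  -184.9   -8.7]
[   2.1 -190.8    0.6]
[   2.2 -195.8   10.4]
[   2.3 -199.7   20.6]
[   2.4 -202.7   31.2]
```

```bash
python3 -m creep '[{"translation":[-0.003,0,-0.012],"twist":[0,0,0],"hand":50},{"translation":[-0.015,0,-0.024],"twist":[0,0,0],"hand":50},{"translation":[-0.024,0,-0.033],"twist":[0,0,0],"hand":50},{"translation":[-0.032,0,-0.042],"twist":[0,0,0],"hand":50},{"translation":[-0.039,0,-0.052],"twist":[0,0,0],"hand":50}]'
python3 -m creep '[{"translation":[-0.005,0,-0.01],"twist":[0,0,0],"hand":50},{"translation":[-0.009,0,-0.02],"twist":[0,0,0],"hand":50},{"translation":[-0.013,0,-0.03],"twist":[0,0,0],"hand":50},{"translation":[-0.015,0,-0.041],"twist":[0,0,0],"hand":50},{"translation":[-0.016,0,-0.052],"twist":[0,0,0],"hand":50}]'
```

```text
time: 11.6
tool_pos: [0.4997, -0.0177, 0.2806]
tool_rot: [-2.332, 1.556, -0.702]
contact_force: [-1.5, 8.7, 6.5]
opening: 0.0458
time: 12.1
tool_pos: [0.503, -0.0706, 0.298]
tool_rot: [-2.271, 1.555, -0.642]
contact_force: [0.1, 3.4, 2.2]
opening: 0.0462
```

```bash
python3 -m creep '[{"translation":[0.002,0,-0.011],"twist":[0,0,0],"hand":50},{"translation":[0.004,0,-0.022],"twist":[0,0,0],"hand":50},{"translation":[0.006,0,-0.033],"twist":[0,0,0],"hand":50},{"translation":[0.01,0,-0.043],"twist":[0,0,0],"hand":50},{"translation":[0.014,0,-0.053],"twist":[0,0,0],"hand":50}]'
```

```text
time: 12.6
tool_pos: [0.5062, -0.1246, 0.284]
tool_rot: [-2.297, 1.555, -0.668]
contact_force: [0.2, 2.4, 0.8]
opening: 0.046
```

```bash
python3 -m creep '[{"translation":[0.005,0,-0.01],"twist":[0,0,0],"hand":50},{"translation":[0.011,0,-0.019],"twist":[0,0,0],"hand":50},{"translation":[0.018,0,-0.027],"twist":[0,0,0],"hand":50},{"translation":[0.026,0,-0.035],"twist":[0,0,0],"hand":50},{"translation":[0.035,0,-0.042],"twist":[0,0,0],"hand":50}]'
python3 -m creep '[{"translation":[0.008,0,-0.006],"twist":[0,0,0],"hand":50},{"translation":[0.017,0,-0.011],"twist":[0,0,0],"hand":50},{"translation":[0.027,0,-0.016],"twist":[0,0,0],"hand":50},{"translation":[0.034,0,-0.02],"twist":[0,0,0],"hand":50}]'
```

```text
time: 13.1
tool_pos: [0.509, -0.1677, 0.2486]
tool_rot: [-2.319, 1.555, -0.691]
contact_force: [-0.0, 0.6, 0.2]
opening: 0.0461
time: 13.5
tool_pos: [0.51, -0.185, 0.2124]
tool_rot: [-1.895, 1.561, -0.266]
contact_force: [2.8, 18.8, -4.4]
opening: 0.0462
```

```bash
python3 -m creep '[{"translation":[0,0,0.006],"twist":[0,0,0],"hand":50},{"translation":[0,0,0.01],"twist":[0,0,0],"hand":60},{"translation":[0,0,0.01],"twist":[0,0,0],"hand":70},{"translation":[0,0,0.01],"twist":[0,0,0],"hand":70},{"translation":[0,0,0.01],"twist":[0,0,0],"hand":70}]'
python3 -m creep '[{"translation":[0,0,0],"twist":[0,0,0],"hand":70},{"translation":[0,0,0],"twist":[0,0,0],"hand":70},{"translation":[0,0,0],"twist":[0,0,0],"hand":70},{"translation":[0,0,0],"twist":[0,0,0],"hand":70},{"translation":[0,0,0],"twist":[0,0,0],"hand":70}]'
python3 - <<'E'
from h import *
T=pose();np.save("T6.npy",T);print(T[:3,3])
w=robot.read_camera("wrist");cv2.imwrite("pics/wrist6.png",w);cv2.imwrite("pics/scene6.png",robot.read_camera("scene"))
# expected bar at stop vs dark
A=np.array([.505,-.060,.175]);yaw=.06
for q in(2.2,2.4,2.6):
    y=.11*np.sin(1.047-q);z=.11*np.cos(1.047-q)
    for x in(-.02,.02):
        P=A+[x*np.cos(yaw)-y*np.sin(yaw),y*np.cos(yaw)+x*np.sin(yaw),z];print(q,P,proj("wrist",P,T))
g=cv2.cvtColor(w,cv2.COLOR_BGR2GRAY)
for y in range(150,240,15):print(y,g[y,250:400:4])
E
```

```text
time: 14.0
tool_pos: [0.5096, -0.1754, 0.2128]
tool_rot: [-1.958, 1.56, -0.329]
contact_force: [-0.8, -0.2, 0.4]
opening: 0.0636
time: 14.5
tool_pos: [0.5096, -0.1755, 0.2129]
tool_rot: [-1.958, 1.56, -0.33]
contact_force: [-0.8, -0.7, 0.3]
opening: 0.0642
[ 0.5096 -0.1755  0.2129]
2.2 [ 0.4911 -0.1616  0.2196] [353.2164 248.9793]
2.2 [ 0.531  -0.1592  0.2196] [349.5698 316.3863]
2.4 [ 0.4915 -0.1684  0.1988] [336.3519 230.4332]
2.4 [ 0.5314 -0.166   0.1988] [334.9918 293.5278]
2.6 [ 0.4916 -0.171   0.177 ] [330.3782 215.1277]
2.6 [ 0.5316 -0.1686  0.177 ] [329.7442 273.6275]
150 [142 137 115 180 178 178 179 194 198 197 117 116 119 119 118 113 112 111
 111 110 116 119 121 125 128 131 135 135 137 137 137 137 138 140 139 137
 134 135]
165 [ 66  59  54  50  61 139 177 211 134 127 121 113 113 117 118 118 114 113
 110 110 113 114 115 121 129 133 136 136 137 136 137 139 139 137 134 131
 209 208]
180 [162  89  48  43  43  44  42 139 132 126 120 116 113 114 117 116 110 111
 112 115 113 111 114 121 128 127 125 126 128 124 123 121 122 123 126 199
 192 189]
195 [162 167 171 178 157  78  44 138 187 198 195 186 182 155 114 115 111 110
  30  25  28  27  21 123 125 121 126 127 123 119 117 121 114 186 186 182
 179 176]
210 [ 81 141 169 177 179 179 179 134 137 135 132 127 122 115 112 112 112 112
  21  29  26  26  25 113 120 115 121 122 117 112 113 108 177 175 178 179
 179 182]
225 [ 41  41  40  44  70 158 178 132 134 128 125 122 123 119 118 123 143 142
  24  27  28  25  22 151 145 145 145 145 145 145 145 144 166 165 165 165
 165 169]
```

The bar is at columns 322–340, which matches q = 2.6, so the lever is at the stop. Retreating straight up and then away.

```bash
python3 -m creep '[{"translation":[-0.02,0,0],"twist":[0,0,0],"hand":70},{"translation":[-0.05,0,0],"twist":[0,0,0],"hand":70},{"translation":[-0.09,0,0],"twist":[0,0,0],"hand":70},{"translation":[-0.13,0,0],"twist":[0,0,0],"hand":70},{"translation":[-0.17,0,0],"twist":[0,0,0],"hand":70}]'
python3 -m creep '[{"translation":[0,0.01,0.03],"twist":[0,0,0],"hand":70},{"translation":[0,0.02,0.07],"twist":[0,0,0],"hand":70},{"translation":[0,0.02,0.12],"twist":[0,0,0],"hand":70},{"translation":[0,0.02,0.17],"twist":[0,0,0],"hand":70},{"translation":[0,0.02,0.21],"twist":[0,0,0],"hand":70}]'
python3 -m creep '[{"translation":[0,0,0.04],"twist":[0,0,0],"hand":70},{"translation":[0,0,0.08],"twist":[0,0,0],"hand":70},{"translation":[0,0,0.12],"twist":[0,0,0],"hand":70},{"translation":[0,0,0.12],"twist":[0,0,0],"hand":70}]'
python3 - <<'E'
from h import *
s=robot.read_camera("scene");t=robot.read_camera("top");cv2.imwrite("pics/sceneF.png",s);cv2.imwrite("pics/topF.png",t)
H=np.zeros((540,800,3),np.uint8)
A=cv2.resize(s[190:370,200:400],None,fx=2.4,fy=2.4,interpolation=2);B=cv2.resize(t[120:275,310:420],None,fx=2.85,fy=2.85,interpolation=2)
H[:A.shape[0],:A.shape[1]]=A;H[:B.shape[0],482:482+B.shape[1]]=B;cv2.imwrite("pics/c9.png",H)
E
```

```text
time: 15.1
tool_pos: [0.5076, -0.1747, 0.3845]
tool_rot: [-1.954, 1.56, -0.325]
contact_force: [0.7, -0.6, 0.6]
opening: 0.0638
time: 15.6
tool_pos: [0.4748, 0.0361, 0.3837]
tool_rot: [-1.907, 1.56, -0.278]
contact_force: [0.7, 0.3, -0.1]
opening: 0.0638
time: 16.0
tool_pos: [0.4669, 0.1598, 0.3832]
tool_rot: [-1.773, 1.56, -0.138]
contact_force: [-0.9, 0.4, -0.7]
opening: 0.0645
```

View pics/c9.png

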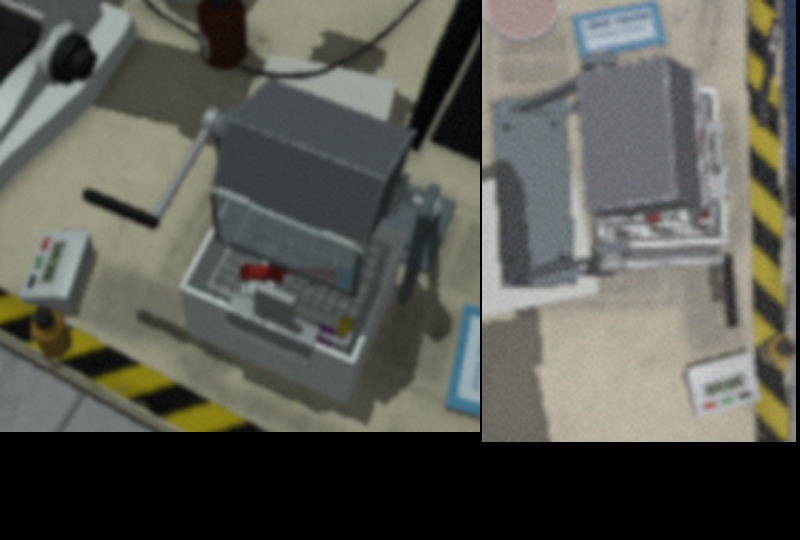

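The box is over at its stop with the lid hanging open. In the scene crop the basket shows caps: red at (262,272), yellow at (345,325), purple at (328,332). The top crop shows two reds at (652,215) and (703,213). The bottles and timer stand where they were. I'll check numerically.

```bash
python3 - <<'E'
from h import *
yaw=.06;C=np.array([.6535,-.175,0]);ux=np.array([np.cos(yaw),np.sin(yaw),0]);uy=np.array([-ux[1],ux[0],0]);C=C+.06*uy
for n,box in(("scene",(270,280,365,345)),("top",(345,140,400,215))):
    im=cv2.imread(f"pics/{n}F.png");hsv=cv2.cvtColor(im,cv2.COLOR_BGR2HSV);x0,y0,x1,y1=box
    m=((hsv[...,1]>90)&(hsv[...,2]>50)).astype(np.uint8);M=np.zeros_like(m);M[y0:y1,x0:x1]=m[y0:y1,x0:x1]
    k,l,st,c=cv2.connectedComponentsWithStats(M)
    for i in range(1,k):
        if st[i,4]>4:
            print(n,c[i],st[i,2:],"hue",np.median(hsv[...,0][l==i]),[np.round([(on(n,c[i],z)-C)@ux*1e3,(on(n,c[i],z)-C)@uy*1e3]) for z in(.046,.07,.1)])
d={}
for n in("scene","top"):
    a=cv2.imread(f"pics/{n}0.png");
    if n=="top":a=cv2.imread("pics/top1.png")
    b=cv2.imread(f"pics/{n}F.png");D=cv2.absdiff(a,b).max(2)
    for nm,p,h in(("timer",[.437,-.186,.03],8),("oil",[.472,-.243,.05],5)):
        u,v=np.int_(proj(n,p));print(n,nm,(u,v),"mean diff",D[v-h:v+h,u-h:u+h].mean())
E
```

```text
scene [308.1395 303.1047] [19  7 86] hue 1.0 [array([-36.,   4.]), array([-31.,  -6.]), array([-25., -18.])]
scene [343.     325.5556] [ 7  8 36] hue 28.0 [array([ 55., -12.]), array([ 58., -22.]), array([ 61., -34.])]
scene [336. 327.] [5 3 7] hue 142.0 [array([ 43., -22.]), array([ 45., -31.]), array([ 49., -42.])]
top [369.5 196. ] [4 3 8] hue 178.0 [array([-44.,   3.]), array([-48.,   6.]), array([-53.,  10.])]
scene timer (np.int64(225), np.int64(298)) mean diff 7.5234375
scene oil (np.int64(222), np.int64(323)) mean diff 4.2
top timer (np.int64(392), np.int64(251)) mean diff 4.60546875
top oil (np.int64(412), np.int64(239)) mean diff 4.57
```

Red, yellow and purple caps lie at floor level inside the basket. I'll look for the fourth in the wrist picture taken after tipping.

```bash
python3 - <<'E'
from h import *
T=np.load("T6.npy");yaw=.06;ux=np.array([np.cos(yaw),np.sin(yaw),0]);uy=np.array([-ux[1],ux[0],0]);C=np.array([.6535,-.175,0])+.06*uy
Tn=pose();wn=robot.read_camera("wrist");cv2.imwrite("pics/wristN.png",wn)
for l,im,T in(("w6",cv2.imread("pics/wrist6.png"),T),("now",wn,Tn)):
    P=[proj("wrist",C+a*ux+b*uy+[0,0,z],T) for a in(-.066,.066) for b in(-.054,.054) for z in(.035,.105)]
    P=np.array(P);x0,y0=np.int_(P.min(0))-15;x1,y1=np.int_(P.max(0))+15;x0,y0=max(x0,0),max(y0,0);print(l,x0,y0,x1,y1)
    hsv=cv2.cvtColor(im,cv2.COLOR_BGR2HSV);M=np.zeros(hsv.shape[:2],np.uint8)
    M[y0:y1,x0:x1]=((hsv[...,1]>80)&(hsv[...,2]>45))[y0:y1,x0:x1]
    k,lab,st,c=cv2.connectedComponentsWithStats(M)
    for i in range(1,k):
        if st[i,4]>8:print(c[i],st[i,2:],"hue",np.median(hsv[...,0][lab==i]),[np.round([(on("wrist",c[i],z,T)-C)@ux*1e3,(on("wrist",c[i],z,T)-C)@uy*1e3]) for z in(.046,.064)])
E
```

```text
w6 304 231 446 388
[431.9046 287.0651] [ 18  48 461] hue 20.0 [array([-15.,  82.]), array([-28.,  74.])]
[377.6818 273.7273] [ 6  7 22] hue 176.5 [array([-38.,  12.]), array([-49.,   8.])]
[370.4255 274.5106] [10  6 47] hue 0.0 [array([-37.,   4.]), array([-49.,   0.])]
[388.193  314.6798] [ 16  23 228] hue 101.0 [array([24., 31.]), array([ 9., 26.])]
[372.3323 329.1178] [ 142   33 1282] hue 20.5 [array([48., 13.]), array([31.,  9.])]
now 107 195 218 311
[126.7667 197.8667] [ 7  9 30] hue 26.0 [array([-94., -79.]), array([-100.,  -65.])]
[120.2308 208.9744] [ 7 11 39] hue 26.0 [array([ -72., -101.]), array([-79., -86.])]
[113.3387 231.9677] [ 15  17 186] hue 108.0 [array([ -23., -133.]), array([ -32., -117.])]
[145.     224.4444] [6 2 9] hue 0.0 [array([-42., -47.]), array([-50., -35.])]
[177.084  237.1221] [ 14  19 131] hue 0.0 [array([-20.,  19.]), array([-28.,  29.])]
[148.7111 237.4889] [ 8  9 45] hue 0.0 [array([-16., -45.]), array([-25., -32.])]
[209.6802 287.0931] [ 15  48 419] hue 20.0 [array([85., 67.]), array([72., 75.])]
```

All four caps are accounted for: red at y ≈ 4 and ≈ -46 mm, yellow at ≈ -12 and purple at ≈ -22, all inside the basket at floor level. The gripper is clear of everything.

```bash
python3 -c "
from cell import robot
print(robot.observe()['time'],robot.observe()['contact_force']);print(robot.hand_in())"
```

```text
16.15 [-0.3668887  -0.8421473   1.06516282]
the job is handed in; nothing more can be done
None
```

The basket is hung in the tub, the box is tipped over it, and the job was handed in at 16.2 s with the gripper clear of everything.

- **Basket:** I gripped it by its tab and lowered its lip over the tub's right rim. It touched down at the expected hanging height and I let go. A picture after release shows it hanging square.
- **Tipping:** I swung the lever with the open jaws straddling its crossbar. The largest force I read was about 19 N, when the lever reached its stop. A wrist picture puts the bar at 2.6 rad, and the last pictures show the box over and the lid hanging open.
- **Tubes:** I found four caps inside the basket: two red, one yellow and one purple. The first red showed near floor level in several views. The yellow and purple showed in one view only. The second red came from rougher colour spots in the top and wrist pictures, because the tub wall and the box hide part of the basket. One wrist colour check also picked up a few extra red and brass spots that I did not sort out.
- **Bystanders:** the timer and the amber bottle match the earlier pictures. The brown bottle was upright in the last picture I viewed, but I did not measure its position.

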